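# Stable the shunting locomotive in the engine shed

### The arm

A 6-joint arm with a two-finger parallel gripper is mounted at the origin on the work surface. World frame = base frame: x ahead of the robot, y to its left, z up, the work surface at z = 0. Lengths are in m, angles in rad, forces in N, time in s.
With the tool pointing down it reaches from about 0.375 to 0.75 m from the base axis. Payload 9 kg.
Tool frame: the origin (TCP) lies on the centre line of the jaws, within the pads' length; the fingertips stand 8 mm ahead of it and the grasp point (between the pads) lies 11 mm behind it; z points along the fingers, y is the line along which they close (so a half turn about z gives the same grasp; the last joint's range is limited). The gripper opens to 85 mm and grips with 20 to 120 N. Pads are 22 mm wide; open, the fingers measure 114 mm over their backs; the gripper's body (76 mm by 85 mm) begins 54 mm behind the grasp point. The pads swing forward as they close: fully open they stand 13 mm farther back than shut.
Start: joints at [-1.476, 0.104, 0.097, 1.564, 0, 1.353], TCP at [0.185, -0.571, 0.239] pointing down, gripper open.
Joint ranges: [-2.99, 2.99], [-0.84, 1.86], [-1.1, 1.16], [-1.84, 2.11], [-1.51, 1.56], [-3.14, 3.14]. Speed limits (rad/s): [2.22, 2.22, 2.57, 3.14, 3.14, 3.14].

### API

Orientations are given as a rotation vector (axis times angle).
In Python, from bench import get_obs, grab_frame, camera_params, hand_in, cut_out, place_of gives the robot as it stands. The module is installed in compiled form; this text tells all that it offers.
- The arm moves only by the tool step_arm, never from a script. Its argument "series" is a list of rows, each an object of numbers: "fingers": the opening, from -1 (shut) to 1 (fully open), so that 0 is half open; "x", "y", "z": the shift along the tool's x, y, z in mm; "spin": the turn about the tool's z in degrees. In form: [{"fingers": .., "x": .., "y": .., "z": .., "spin": ..}, ...]. A call has 1 to 5 rows; each row is the pose to reach, as a shift and turn from the pose commanded when the call began, along the tool's axes at that moment; what a row does not reach only later rows make up. A row lasts 1/12 s, in which the tool goes at most 41.7 mm and 7.16 degrees, less where a joint would pass 70% of its speed; a pose out of reach is approached as far as the arm can. A call with a gripper value outside its range is refused whole. The fingers move at their own pace and stop on an object; "grip_force" is the grip in N (left out, the last holds). Time passes only in rows, so rows that repeat a pose let the fingers close. It gives the time, the measured TCP pose, the force, the opening and the grip force at its end, in the units of the state.
- get_obs(): the state, without advancing time (a new reading comes with each control period).
- grab_frame(name): name is "side" or "top"; returns the picture (420x560x3 uint8, blue, green, red); there is no depth.
- camera_params(name): a dict with "fx", "fy", "cx", "cy" (pixels), "dist_coeffs" ([k1, k2, p1, p2, k3] as OpenCV has them; the pictures are not rectified), "pose" (4x4, takes a point from camera to world coordinates). Camera axes: x right, y up, looking along -z (the intrinsics and any distortion apply to the point x, -y, -z); pixel columns grow to the right and rows downward; lengths in m; the calibration is good to about 2 mm. A picture is of the moment at which its call begins. camera_params takes no time and is no camera call.
- hand_in(): hands the job in; it is judged then, once.
Trained networks look in the newest picture that a camera, given by its name, has taken for a name from the list of things; names that differ only in an ending like _2 or _b are one class to them, and where a whole thing is asked for, a point or a joint stands for the part that bears it (a point fixed in the world has none). Each returns a list of dicts, best first, with "conf" (0 to 1); they miss things now and then, are a little off and sometimes report something else, mostly with a low value. They report only what shows in the picture. A call takes as long as a camera call. They do not tell look-alikes from the thing itself.
- cut_out(camera, query): "region" (420x560 bool, what is visible of it) and "bbox" ([left, top, width, height] as shares, 0 to 1, of the picture: columns of its width, rows of its height, round what is visible of it).
- place_of(camera, query): "centre" ([column, row] as shares, 0 to 1, of the picture: columns of its width, rows of its height: a listed point, or the origin of a listed thing).
The state is a dict: "time": time; "joint_positions": joint angles; "qd": joint speeds; "joint_efforts": joint torques, N m; "eef_pos": TCP position; "tool_rot": TCP orientation; "contact_force": force on the tool from outside, world axes, zero at the start; "ft_torque": the same for the moment, N m; "gripper_width": finger opening in m; "gripper_force": force on a finger pad.
Only numpy, scipy, OpenCV 4.12 (cv2) and the standard library are available. Lean on these libraries where they do the work, as an engineer would, in place of code of your own. Each camera call takes 0.05 s, during which the arm holds its last target. There are 200 camera calls.

### The job

Put the little shunting locomotive away: stand it properly on the rails of the shed track outside the open engine shed, then push it all the way in under the lintel, until it rests gently against the sprung buffer inside without squashing that to its end. Then close both shed doors fully, so that the leaves meet flush edge to edge. Leave the goods van and the hopper wagon where they stand.

Things in the scene. Friction and masses are not known exactly. Their poses are not given: they have to be found in the camera images.
- loco: Locomotive: green steeple-cab shunter, 150 mm long over the buffers (its y axis, both ends alike), 54 wide, 83 high, about 0.45 kg. Free-rolling wheels (drag about 1 N, it stays where left). Origin: middle of its underside, at the lowest edge of the wheel flanges. Starts on the bench before the layout board, at the left or right place; the van has the other. On the rails its origin is at z = 25 mm
- loco_cab (a point): Middle of the top of the locomotive's cab, the place to grip: flat sides 46 mm apart (along x), 54 mm long (y), reaching from 38 mm (footplate, 52 mm wide) to 83 mm above the loco's origin. At both ends of the cab are lower bonnets, 36 mm wide, up to 64 mm above the origin, ending 68 mm from the middle
- loco_end (a point): At the locomotive's -y end, on its centre line, level with the faces of its two buffer heads (14 mm across, at x = +-17 mm, 30 mm above the loco's origin, faces 75 mm from the middle). Between them the buffer beam, 54 mm wide, 20 to 38 mm above the origin, stands 6 mm back. The +y end is the same
- loco_wheel (a point): Middle of the axle at the -y end (40 mm from the loco's middle, 17 mm above its origin); the other is 40 mm to +y. Wheels 44 mm over their outer faces, tread radius 14 mm, flanges 3 mm deep between the rails with about 2 mm of play to each side. With a flange riding on a rail the loco stands up to 3 mm higher and tilted: shift it sideways to drop in
- layout: Fixed plywood board 18 mm thick, 680 mm long (y), from x = -75 to +160 mm, with the shed track along its y axis and a brick engine shed over its +y end. Origin: on the bench, under the track's centre line, midway along the board. At x = +120 mm a siding (y -325 to 20); at x = 112 to 157, y = 80 to 245 a low stage with a water tank, 138 mm high
- track (a point): On the centre line at the height of the rail tops, a good place to rail the locomotive's middle: layout x = 0, y = -90, z = 28 mm; axes as the layout. Rails 4 mm wide, inner edges 32 mm apart, tops 28 mm above the bench, from y = -325 to +285 mm; a timber stop 62 mm high at the outer end, y = -322
- doorway (a point): Middle of the shed doorway at rail-top height, in the front face of the shed (layout y = 80 mm); axes as the layout, +y leads in. Doorway 92 mm wide. Shed walls: outside at x = +-60 mm, y = 80 to 295 mm
- lintel (a point): Middle of the lintel's lower edge over the doorway, 134 mm above the bench. Above it the gable and a low glazed roof: eaves 144, ridge 164 mm above the bench. The gripper's body cannot pass under or through it: reach in tilted
- stop (a point): Middle of the free face of the sprung buffer beam in the shed, where the locomotive's buffers meet it: layout y = 236 mm, 48 to 62 mm above the bench. The loco then has its origin at layout y = 161 mm and its rear buffers 6 mm inside the doorway
- buffer (a joint): Compression of the sprung buffer beam (m): 0 free, 0.012 at the end of its travel; 600 N/m (7 N at the end), damped
- door_far (a joint): Angle (rad) of the door leaf on the layout's +x side: 0 closed, opens outwards to 2.6; stays where left (friction 0.02 N m), no latch. Both leaves: upright boards 45 mm wide, 8 mm thick, 30 to 132 mm above the bench. Upright hinge pin at layout x = +46, y = 75 mm; closed it points to -x, front face at y = 71 mm; at 1.57 it points to -y
- door_near (a joint): Angle (rad) of the leaf on the layout's -x side (nearer the robot), the mirror image: hinge pin at layout x = -46, y = 75 mm; 0 closed, pointing to +x; at 1.57 it points to -y
- door_far_edge (a point): Top of that leaf's free edge, in its middle plane, 45 mm from its hinge pin
- door_near_edge (a point): Top of that leaf's free edge, in its middle plane, 45 mm from its hinge pin
- van: Goods van, a bystander: plain green box van 150 mm long (y), 54 mm wide, 81 mm high, of one height all along. Origin: middle of its underside
- hopper: Hopper wagon, a bystander on the siding: open red wagon 140 mm long (y), 54 mm wide, 72 mm high. Origin: middle of its underside
There are look-alikes about, which are no part of the job. What is shaped like the loco but pink is not meant.

How it is judged:
On the way, in this order (a step that is already met when the one before it is completed fails the run):
1. the locomotive stands on the rails outside the shed, all its wheels down (x of loco in the frame of layout between -0.004 and 0.004 m and z of loco in the frame of layout between 0.023 and 0.0266 m and y of loco in the frame of layout between -0.26 and 0.003 m and angle between loco's own z axis and vertical below 0.03 rad and angle between the y axis of loco and the y axis of layout, either way round below 0.06 rad), for 0.3 s.
2. the locomotive is home in the shed against the sprung buffer (y of loco in the frame of layout above 0.156 m and z of loco in the frame of layout below 0.0266 m and angle between loco's own z axis and vertical below 0.03 rad), for 0.3 s.
At the end, for the whole second after the job is handed in: The locomotive is at rest on the rails (within 4 mm of the track's centre line, wheels down within 1.6 mm, level within 0.03 rad) inside the shed, within 5 mm of where it touches the sprung buffer, and both doors are closed to within 0.06 rad (under 3 mm at the edge) (all of step 2 and x of loco in the frame of layout between -0.004 and 0.004 m and z of loco in the frame of layout above 0.023 m and linear speed of loco below 0.01 m/s and value of joint each of door_far, door_near below 0.06 rad).
It fails at once if the sprung buffer is squashed to its end (value of joint buffer above 0.0112 m).
It fails at once if the goods van is displaced by more than 20 mm (distance of van from where it was at the start of the episode above 0.02 m).
It fails at once if the hopper wagon is displaced by more than 20 mm (distance of hopper from where it was at the start of the episode above 0.02 m).
It also fails if it takes over 72 s, if anything falls off the work surface, if the arm or the gripper's body presses on something with over 40 N, if the wrist force passes 120 N, or if a joint passes its speed limit or range.

## Working session

There is one attempt and no reset: what is moved stays moved. The work goes in short steps, Python scripts to look and compute and a tool call to move; the robot and the scene stay as the last step left them, time stands still between calls to the robot, and variables do not carry over. Pictures are saved under pics/ and viewed, at most 13 in all, crops included, and the job is handed in when it is done.

Besides the shell and the picture viewer there is one more tool, called after ">>>" as name(argument=value, ...) on one line, values as JSON. step_arm: Moves the arm, as the interface text tells. Its arguments: {"type":"object","properties":{"series":{"type":"array"},"grip_force":{"type":"number"}},"required":["series"]}

```bash
mkdir -p pics; cat > h.py <<'E'
import numpy as np, cv2
from bench import *
from scipy.spatial.transform import Rotation as R
def ray(cam,c,share=True):
    p=camera_params(cam); c=np.array(c,float)
    if share: c=c*[560,420]
    K=np.array([[p['fx'],0,p['cx']],[0,p['fy'],p['cy']],[0,0,1]])
    u=cv2.undistortPoints(c.reshape(1,1,2),K,np.array(p['dist_coeffs']))[0,0]
    T=np.array(p['pose']); return T[:3,3],T[:3,:3]@np.array([u[0],-u[1],-1])
def atz(cam,c,z,share=True):
    o,d=ray(cam,c,share); return o+d*(z-o[2])/d[2]
def proj(cam,X):
    p=camera_params(cam); T=np.array(p['pose']); q=(np.atleast_2d(X)-T[:3,3])@T[:3,:3]
    q=q*[1,-1,-1]
    K=np.array([[p['fx'],0,p['cx']],[0,p['fy'],p['cy']],[0,0,1]])
    return cv2.projectPoints(q,np.zeros(3),np.zeros(3),K,np.array(p['dist_coeffs']))[0][:,0]
E
cat > a.py <<'E'
from h import *
a=grab_frame('top');b=grab_frame('side')
cv2.imwrite('pics/t0.png',a);cv2.imwrite('pics/s0.png',b)
for n,z in [('loco',0),('loco_cab',.083),('track',.028),('doorway',.028),('lintel',.134),('layout',0),('door_far_edge',.132),('door_near_edge',.132),('van',0),('hopper',.025)]:
    for c in ('top','side'):
        for r in place_of(c,n)[:3]:
            print(n,c,round(r['conf'],2),np.round(np.array(r['centre'])*[560,420]),np.round(atz(c,r['centre'],z),3))
for c in ('top','side'): print(camera_params(c)['pose'])
print(get_obs())
E
python3 a.py
```

```text
loco top 0.76 [362. 260.] [ 0.399 -0.281  0.   ]
loco top 0.76 [410. 178.] [ 0.615 -0.414  0.   ]
loco top 0.68 [390. 318.] [ 0.252 -0.351  0.   ]
loco side 0.95 [373. 381.] [ 0.616 -0.413  0.   ]
loco side 0.86 [255. 335.] [ 0.404 -0.279  0.   ]
loco side 0.42 [312. 204.] [0.605 0.072 0.   ]
loco_cab top 0.95 [365. 258.] [ 0.399 -0.273  0.083]
loco_cab top 0.67 [400. 320.] [ 0.254 -0.35   0.083]
loco_cab top 0.57 [422. 166.] [ 0.626 -0.42   0.083]
loco_cab side 0.92 [255. 313.] [ 0.41  -0.276  0.083]
loco_cab side 0.83 [385. 360.] [ 0.626 -0.41   0.083]
loco_cab side 0.81 [173. 363.] [ 0.251 -0.347  0.083]
track top 0.76 [266. 179.] [ 0.602 -0.032  0.028]
track side 0.7 [317. 221.] [ 0.597 -0.015  0.028]
doorway top 0.64 [197. 180.] [0.598 0.147 0.028]
doorway top 0.52 [229. 184.] [0.589 0.063 0.028]
doorway top 0.19 [263. 180.] [ 0.601 -0.025  0.028]
doorway side 0.78 [302. 175.] [0.595 0.162 0.028]
doorway side 0.26 [238. 188.] [0.414 0.14  0.028]
lintel top 0.68 [191. 165.] [0.609 0.144 0.134]
lintel top 0.4 [288. 137.] [ 0.681 -0.085  0.134]
lintel top 0.38 [392. 252.] [ 0.409 -
[... 1240 characters left out ...]
'time': 1.1, 'joint_positions': array([-1.47572155e+00,  1.04094496e-01,  9.72823447e-02,  1.56387493e+00,
       -2.20138164e-05,  1.35307570e+00]), 'qd': array([-0.00028735,  0.00168011,  0.00056257,  0.00100193, -0.00096126,
        0.00214276]), 'joint_efforts': array([-2.67229971e-04, -5.56764400e+01,  5.03777218e+01,  9.57008378e-04,
       -2.77237668e-04,  4.96079082e-06]), 'eef_pos': array([ 0.18462589, -0.57092239,  0.23932419]), 'tool_rot': array([ 3.10314247e+00,  4.89320506e-01, -4.50292348e-05]), 'contact_force': array([-0.79892611,  0.41096383,  0.63878093]), 'ft_torque': array([-0.02212524,  0.03274922,  0.02387031]), 'gripper_force': 0.0, 'gripper_width': 0.0855402777299468}
```

View pics/t0.png

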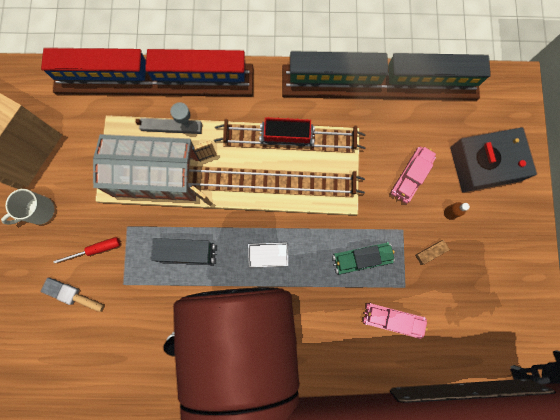

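View pics/s0.png

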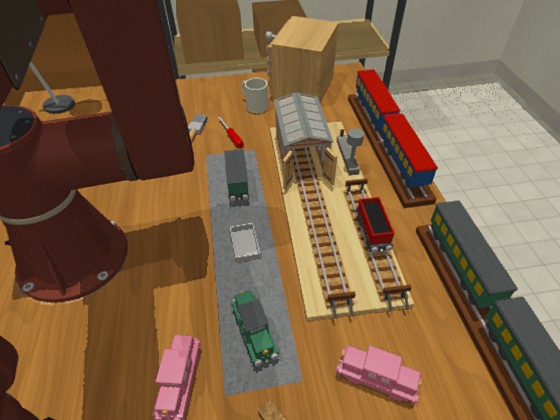

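The loco candidates in the top picture are the pink ones at (413,175) and (394,320) and the green one at (363,258). The green one with the raised cab in the middle fits. The van is the plain box at (187,251). Next I fit the poses and confirm in one crop.

```bash
cat > fit.py <<'E'
from h import *
from scipy.optimize import minimize
def box(x0,x1,y0,y1,z0,z1): return np.array([[x,y,z] for x in(x0,x1) for y in(y0,y1) for z in(z0,z1)])/1e3
LOCO=[box(-23,23,-27,27,38,83),box(-18,18,-68,68,38,64),box(-26,26,-69,69,17,38),box(-22,22,-54,54,0,17),box(-24,24,-75,75,23,37)]
LAY=[box(-75,160,-340,340,0,18),box(-60,60,80,295,18,144),np.vstack([box(-60,60,80,295,140,144),box(0,0,80,295,140,164)])]
def tr(P,p,z=0): 
    c,s=np.cos(p[2]),np.sin(p[2]); return P@np.array([[c,s,0],[-s,c,0],[0,0,1]])+[p[0],p[1],z]
def sil(cam,M,p,z=0,S=2):
    m=np.zeros((420*S,560*S),np.uint8)
    for P in M:
        q=proj(cam,tr(P,p,z)); cv2.fillConvexPoly(m,cv2.convexHull(np.round((q+.5)*S*16).astype(np.int32)),1,shift=4)
    return m>0
def fit(M,masks,p0,z=0):
    def cost(p):
        s=0
        for c,m in masks.items():
            a=sil(c,M,p,z); b=np.kron(m,np.ones((2,2),bool)); s+=(a&b).sum()/(a|b).sum()
        return -s/len(masks)
    sx=np.array([p0,]*4)+np.vstack([[0,0,0],np.diag([.01,.01,.1 if len(M)==5 else .02])])
    r=minimize(cost,p0,method='Nelder-Mead',options=dict(initial_simplex=sx,xatol=1e-4,fatol=1e-5)); return r.x,-r.fun
def getmask(cam,name,xy):
    best=None
    for r in cut_out(cam,name):
        m=np.array(r['region'],bool); ys,xs=np.nonzero(m); d=np.hypot(xs.mean()-xy[0],ys.mean()-xy[1])
        if d<25 and (best is None or r['conf']>best[0]): best=(r['conf'],m)
    return best
E
cat > b.py <<'E'
from fit import *
a=grab_frame('top');b=grab_frame('side')
def masks(n,X):
    d={}
    for c in('top','side'):
        r=cut_out(c,n); q=proj(c,X)[0]
        for k in r:
            ys,xs=np.nonzero(k['region'])
            if np.hypot(xs.mean()-q[0],ys.mean()-q[1])<30: d[c]=np.array(k['region'],bool); print(n,c,k['conf'],k['region'].sum()); break
    return d
ml=masks('loco',[.402,-.277,.05]); mb=masks('layout',[.61,.10,.04])
pl=fit(LOCO,ml,np.array([.402,-.277,.15]));print('loco',pl)
for c in ml: print(c,fit(LOCO,{c:ml[c]},pl[0]))
pb=fit(LAY,mb,np.array([.601,.071,.02]));print('lay',pb)
for c in mb: print(c,fit(LAY,{c:mb[c]},pb[0]))
np.save('pb.npy',pb[0])
v=a.copy(); v=cv2.resize(v[100:300,90:410],None,fx=2.5,fy=2.5,interpolation=cv2.INTER_CUBIC)
for P,p in [(LOCO[0],pl[0]),(LOCO[2],pl[0]),(LAY[0],pb[0]),(box(-20,20,-325,285,28,28),pb[0]),(LAY[1],pb[0])]:
    q=(proj('top',tr(P,p))-[90,100]+.5)*2.5
    for i in range(8):
        for j in (1,2,4):
            if not i&j: cv2.line(v,tuple(np.int32(q[i])),tuple(np.int32(q[i|j])),(255,0,255),1)
cv2.imwrite('pics/c1.png',v)
E
python3 b.py
```

```text
loco top 0.7 1246
loco side 0.94 2042
layout top 0.56 22634
loco (array([ 0.40256245, -0.2764504 ,  0.22021558]), np.float64(0.9499948164153142))
top (array([ 0.40289801, -0.27789627,  0.21929513]), np.float64(0.9445824574813683))
side (array([ 0.40240818, -0.27468382,  0.21296735]), np.float64(0.9646070785842832))
lay (array([ 0.60362376,  0.06846695, -0.04155403]), np.float64(0.9282650293332212))
top (array([ 0.60362376,  0.06846695, -0.04155403]), np.float64(0.9282650293332212))
```

View pics/c1.png

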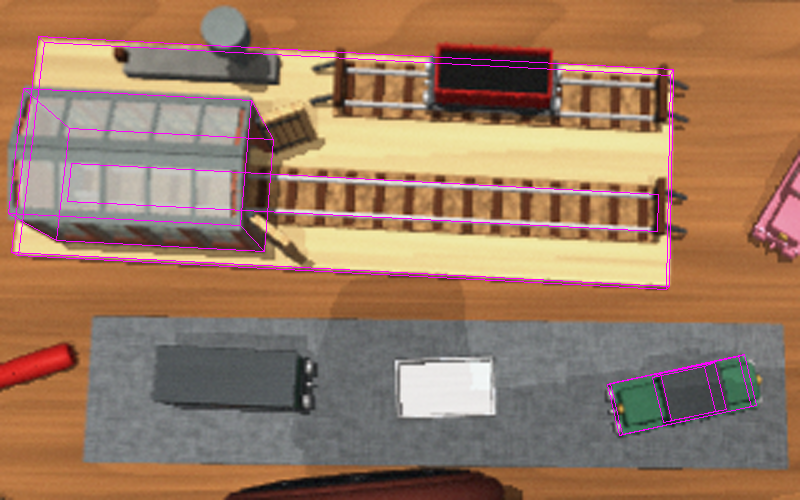

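The crop confirms the green steeple-cab loco at crop (690,393), and its outline fits the overlay. The van is at crop (230,375), and the layout outline matches the board. Now I refine the rails and plan the approach.

```bash
cat > plan.py <<'E'
from h import *
def head(o): 
    m=R.from_rotvec(o['tool_rot']).as_matrix(); return np.degrees(np.arctan2(m[1,1],m[0,1])), m
def plan(X,hd,o=None):
    o=o or get_obs(); h,m=head(o); d=(np.array(X)-o['eef_pos'])@m*1e3
    s=(h-hd+180)%360-180
    print('pos',np.round(o['eef_pos'],4),'head',round(h,2),'-> shift',np.round(d,1),'spin',round(s,1),'F',np.round(o['contact_force'],1),'w',round(o['gripper_width'],4),'t',o['time'])
def lay(x,y,z=0):
    p=np.load('pb.npy'); c,s=np.cos(p[2]),np.sin(p[2]); x,y=x/1e3,y/1e3
    return np.array([p[0]+c*x-s*y,p[1]+s*x+c*y,z/1e3])
E
cat > rail.py <<'E'
from fit import *
from scipy.ndimage import map_coordinates as mc
pb=np.load('pb.npy')
pr={c:cv2.imread(f'pics/{c[0]}0.png').min(2).astype(float) for c in('top','side')}
ys=np.linspace(-300,50,300)
def sc(p,cams):
    s=0
    for c in cams:
        for x,w in ((-18,1),(18,1),(-26,-.5),(-11,-.5),(11,-.5),(26,-.5)):
            q=proj(c,tr(np.c_[np.full(300,x),ys,np.full(300,28)]/1e3,np.r_[p[0],pb[1],p[1]]))
            s+=w*mc(pr[c],[q[:,1],q[:,0]],order=1).mean()
    return s
for cams in (['top'],['side'],['top','side']):
    g=[(sc((x,a),cams),x,a) for x in np.arange(.590,.616,.0005) for a in np.arange(-.07,.05,.002)]
    b=max(g); print(cams,b)
np.save('pb.npy',[b[1],pb[1],b[2]])
from plan import *
plan([.4025,-.2765,.14],np.degrees(.22))
E
python3 rail.py
```

```text
Traceback (most recent call last):
  File "rail.py", line 14, in <module>
    g=[(sc((x,a),cams),x,a) for x in np.arange(.590,.616,.0005) for a in np.arange(-.07,.05,.002)]
        ~~^^^^^^^^^^^^
  File "rail.py", line 10, in sc
    q=proj(c,tr(np.c_[np.full(300,x),ys,np.full(300,28)]/1e3,np.r_[p[0],pb[1],p[1]]))
  File "h.py", line 13, in proj
    p=camera_params(cam); T=np.array(p['pose']); q=(np.atleast_2d(X)-T[:3,3])@T[:3,:3]
ValueError: time passes only in moves, steps and waits
```

```bash
sed -i 's/^def ray/import functools\ncamera_params=functools.lru_cache(None)(camera_params)\ndef ray/' h.py; python3 rail.py
```

```text
['top'] (np.float64(261.8736195496113), np.float64(0.6029999999999985), np.float64(-0.03999999999999998))
['side'] (np.float64(199.84058095449132), np.float64(0.6039999999999984), np.float64(-0.03799999999999998))
['top', 'side'] (np.float64(444.42173898241083), np.float64(0.6034999999999985), np.float64(-0.03999999999999998))
pos [ 0.1847 -0.5709  0.2393] head -72.08 -> shift [ 297.9 -213.1   99.3] spin -84.7 F [-0.2 -0.4  0.3] w 0.0854 t 1.4
```

>>> step_arm(series=[{"fingers": 1, "x": 30, "y": -21, "z": 5, "spin": -7}, {"fingers": 1, "x": 60, "y": -42, "z": 10, "spin": -14}, {"fingers": 1, "x": 90, "y": -63, "z": 15, "spin": -21}, {"fingers": 1, "x": 120, "y": -84, "z": 20, "spin": -28}, {"fingers": 1, "x": 150, "y": -105, "z": 25, "spin": -35}])

```text
time: 1.82
eef_pos: [0.2957, -0.4234, 0.2141]
tool_rot: [2.808, 1.408, 0.0]
contact_force: [0.8, -0.2, 0.0]
gripper_width: 0.0855
gripper_force: 0.0
```

```bash
python3 -c "
from plan import *
plan([.4025,-.2765,.14],np.degrees(.22))"
```

```text
pos [ 0.2957 -0.4234  0.2141] head -36.76 -> shift [181.6  -2.4  74.1] spin -49.4 F [ 0.8 -0.2  0. ] w 0.0855 t 1.8167
```

>>> step_arm(series=[{"fingers": 1, "x": 37, "y": 0, "z": 10, "spin": -7}, {"fingers": 1, "x": 74, "y": -1, "z": 20, "spin": -14}, {"fingers": 1, "x": 110, "y": -1, "z": 30, "spin": -21}, {"fingers": 1, "x": 146, "y": -2, "z": 40, "spin": -28}, {"fingers": 1, "x": 182, "y": -2, "z": 50, "spin": -35}])

```text
time: 2.23
eef_pos: [0.4039, -0.2769, 0.1641]
tool_rot: [2.254, 2.187, -0.0]
contact_force: [-0.3, -0.6, 0.3]
gripper_width: 0.0853
gripper_force: 0.0
```

>>> step_arm(series=[{"fingers": 1, "x": 0, "y": 0, "z": 12, "spin": -7}, {"fingers": 1, "x": 0, "y": 0, "z": 24, "spin": -14.5}, {"fingers": 1, "x": 0, "y": 0, "z": 24, "spin": -14.5}])

```text
time: 2.48
eef_pos: [0.4029, -0.2769, 0.1381]
tool_rot: [-1.957, -2.454, -0.001]
contact_force: [0.1, 0.6, 0.5]
gripper_width: 0.0853
gripper_force: 0.0
```

```bash
cat > c.py <<'E'
from plan import *
from fit import *
plan([.4025,-.2765,.060],np.degrees(.22))
b=grab_frame('side'); a=grab_frame('top'); cv2.imwrite('pics/s1.png',b[240:390,180:380].repeat(4,0).repeat(4,1))
E
python3 c.py
```

```text
pos [ 0.4029 -0.2769  0.1381] head 12.85 -> shift [ 0.3 -0.1 78.1] spin 0.2 F [0.1 0.6 0.5] w 0.0853 t 2.4833
```

View pics/s1.png

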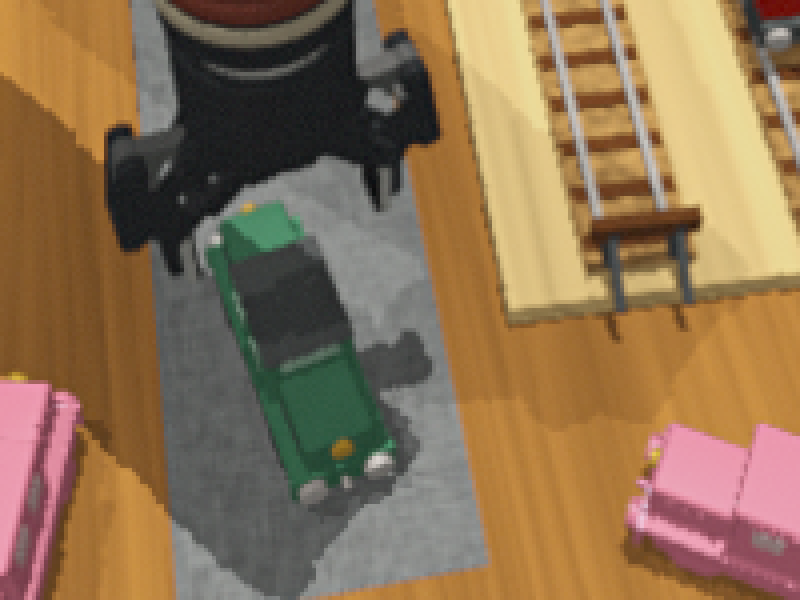

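The open fingers, at crop (180,255) and (380,190), straddle the green cab at crop (295,300). I descend and grip.

>>> step_arm(series=[{"fingers": 1, "x": 0, "y": 0, "z": 30}, {"fingers": 1, "x": 0, "y": 0, "z": 58}, {"fingers": 1, "x": 0, "y": 0, "z": 78}, {"fingers": 1, "x": 0, "y": 0, "z": 78}], grip_force=30)

```text
schema error: expected keys fingers, x, y, z, spin
```

>>> step_arm(series=[{"fingers": -0.3, "x": 0, "y": 0, "z": 0}, {"fingers": -0.3, "x": 0, "y": 0, "z": 0}, {"fingers": -0.3, "x": 0, "y": 0, "z": 0}, {"fingers": -0.3, "x": 0, "y": 0, "z": 0}, {"fingers": -0.3, "x": 0, "y": 0, "z": 0}])

```text
schema error: expected keys fingers, x, y, z, spin
```

>>> step_arm(series=[{"fingers": 1, "x": 0, "y": 0, "z": 30, "spin": 0}, {"fingers": 1, "x": 0, "y": 0, "z": 58, "spin": 0}, {"fingers": 1, "x": 0, "y": 0, "z": 78, "spin": 0}, {"fingers": 1, "x": 0, "y": 0, "z": 78, "spin": 0}], grip_force=30)

```text
time: 2.92
eef_pos: [0.4014, -0.2772, 0.0591]
tool_rot: [-1.971, -2.44, -0.001]
contact_force: [-1.4, 0.2, -0.9]
gripper_width: 0.0853
gripper_force: 0.0
```

>>> step_arm(series=[{"fingers": -0.3, "x": 0, "y": 0, "z": 0, "spin": 0}, {"fingers": -0.3, "x": 0, "y": 0, "z": 0, "spin": 0}, {"fingers": -0.3, "x": 0, "y": 0, "z": 0, "spin": 0}, {"fingers": -0.3, "x": 0, "y": 0, "z": 0, "spin": 0}, {"fingers": -0.3, "x": 0, "y": 0, "z": 0, "spin": 0}])

```text
time: 3.33
eef_pos: [0.4043, -0.2796, 0.0643]
tool_rot: [1.966, 2.446, -0.001]
contact_force: [0.6, -0.8, 6.6]
gripper_width: 0.0452
gripper_force: 36.3
```

>>> step_arm(series=[{"fingers": -0.3, "x": 0, "y": 0, "z": -20, "spin": 0}, {"fingers": -0.3, "x": 0, "y": 0, "z": -40, "spin": 0}, {"fingers": -0.3, "x": 0, "y": 0, "z": -60, "spin": 0}, {"fingers": -0.3, "x": 0, "y": 0, "z": -60, "spin": 0}])

```text
time: 3.67
eef_pos: [0.4044, -0.2799, 0.1262]
tool_rot: [1.965, 2.445, -0.002]
contact_force: [0.4, -1.4, -3.7]
gripper_width: 0.0456
gripper_force: 35.4
```

```bash
cat > d.py <<'E'
from plan import *
from fit import *
o=get_obs(); print(o['contact_force'],o['ft_torque'],o['gripper_force'])
plan(lay(0,-90,120),np.degrees(np.load('pb.npy')[2]))
E
python3 d.py
```

```text
[ 0.42134939 -1.43785812 -3.67261846] [-0.17095282 -0.1012137  -0.00038602] 35.37603660639434
pos [ 0.4044 -0.2799  0.1262] head 12.41 -> shift [210.4 246.4   5.8] spin 14.7 F [ 0.4 -1.4 -3.7] w 0.0456 t 3.6667
```

>>> step_arm(series=[{"fingers": -0.3, "x": 22, "y": 26, "z": 0, "spin": 3}, {"fingers": -0.3, "x": 46, "y": 54, "z": 0, "spin": 6}, {"fingers": -0.3, "x": 70, "y": 82, "z": 0, "spin": 9}, {"fingers": -0.3, "x": 94, "y": 110, "z": 0, "spin": 12}, {"fingers": -0.3, "x": 118, "y": 138, "z": 0, "spin": 14.7}])

```text
time: 4.08
eef_pos: [0.5129, -0.1317, 0.1209]
tool_rot: [-2.268, -2.172, 0.001]
contact_force: [0.2, -1.1, -4.5]
gripper_width: 0.0457
gripper_force: 34.5
```

```bash
python3 d.py
```

```text
[ 0.20884477 -1.10085172 -4.54947965] [-0.08891478 -0.10916713 -0.0050626 ] 34.54248268855736
pos [ 0.5129 -0.1317  0.1209] head -2.47 -> shift [113.9  82.2   0.9] spin -0.2 F [ 0.2 -1.1 -4.5] w 0.0457 t 4.0833
```

>>> step_arm(series=[{"fingers": -0.3, "x": 28, "y": 20, "z": 0, "spin": 0}, {"fingers": -0.3, "x": 57, "y": 41, "z": 0, "spin": 0}, {"fingers": -0.3, "x": 86, "y": 62, "z": 0, "spin": 0}, {"fingers": -0.3, "x": 114, "y": 82, "z": 0, "spin": 0}, {"fingers": -0.3, "x": 114, "y": 82, "z": 0, "spin": 0}])

```text
time: 4.5
eef_pos: [0.6009, -0.018, 0.1202]
tool_rot: [-2.259, -2.18, -0.002]
contact_force: [1.5, -1.5, -4.8]
gripper_width: 0.0454
gripper_force: 33.9
```

```bash
cat > e.py <<'E'
from plan import *
from fit import *
o=get_obs(); p=np.load('pb.npy'); plan(lay(0,-90,120),np.degrees(p[2]))
a=grab_frame('side'); 
v=cv2.resize(a[140:320,230:430],None,fx=4,fy=4,interpolation=cv2.INTER_CUBIC)
L=np.r_[o['eef_pos'][:2],np.radians(head(o)[0])]
for P,q0,z in [(LOCO[0],L,o['eef_pos'][2]-.062),(LOCO[2],L,o['eef_pos'][2]-.062),(box(-16,16,-325,50,28,28),p,0)]:
    q=(proj('side',tr(P,q0,z))-[230,140]+.5)*4
    for i in range(8):
        for j in (1,2,4):
            if not i&j: cv2.line(v,tuple(np.int32(q[i])),tuple(np.int32(q[i|j])),(255,0,255),1)
cv2.imwrite('pics/s2.png',v)
E
python3 e.py
```

```text
pos [ 0.6009 -0.018   0.1202] head -2.05 -> shift [-3.5 -0.8  0.2] spin 0.2 F [ 1.5 -1.5 -4.8] w 0.0454 t 4.5
```

View pics/s2.png

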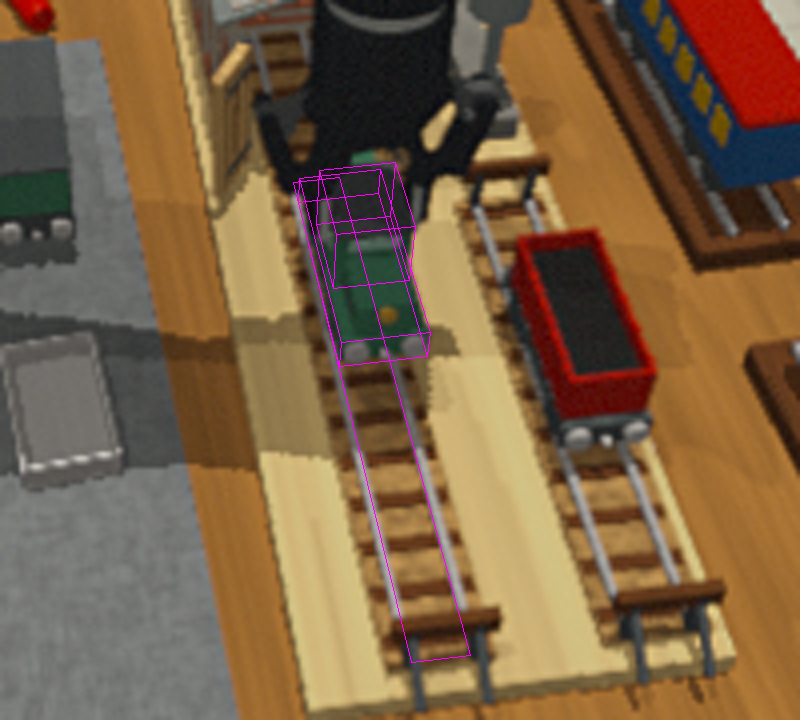

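The loco hangs level at crop (370,260), aligned over the rails. I lower it.

>>> step_arm(series=[{"fingers": -0.3, "x": -3, "y": -1, "z": 10, "spin": 0}, {"fingers": -0.3, "x": -3, "y": -1, "z": 20, "spin": 0}, {"fingers": -0.3, "x": -3, "y": -1, "z": 26, "spin": 0}, {"fingers": -0.3, "x": -3, "y": -1, "z": 29, "spin": 0}, {"fingers": -0.3, "x": -3, "y": -1, "z": 29, "spin": 0}])

```text
time: 4.97
eef_pos: [0.5971, -0.0265, 0.0923]
tool_rot: [-2.266, -2.175, 0.001]
contact_force: [-0.3, 0.6, -4.8]
gripper_width: 0.0455
gripper_force: 33.9
```

```bash
python3 d.py
```

```text
[-0.25015797  0.59651683 -4.75812977] [-0.03449879  0.08049369 -0.01622056] 33.87175127863884
pos [ 0.5971 -0.0265  0.0923] head -2.36 -> shift [  5.2   2.6 -27.7] spin -0.1 F [-0.3  0.6 -4.8] w 0.0455 t 4.9667
```

```bash
cat > cmd.py <<'E'
import sys
from plan import *
LOG=[(150,-105,25,-35),(182,-2,50,-35),(0,0,24,-14.5),(0,0,78,0),(0,0,-60,0),(118,138,0,14.7),(114,82,0,0),(-3,-1,29,0)]
import json,os
if os.path.exists('log.json'): LOG+= [tuple(r) for r in json.load(open('log.json'))]
def cur(log=None):
    p=np.array([.1847,-.5709,.2393]); h=np.radians(-72.08); T=[]
    for x,y,z,s in (log or LOG):
        p=p+np.array([-np.sin(h)*x+np.cos(h)*y,np.cos(h)*x+np.sin(h)*y,-z])/1e3; h-=np.radians(s); T.append((p,np.degrees(h)))
    return T
def go(X,hd):
    p,h=cur()[-1]; a=np.radians(h); d=(np.array(X)-p)*1e3
    print('cmd',np.round(p,4),round(h,2),'shift',np.round([-np.sin(a)*d[0]+np.cos(a)*d[1],np.cos(a)*d[0]+np.sin(a)*d[1],-d[2]],1),'spin',round((h-hd+180)%360-180,1))
def add(*rows): json.dump([list(r) for r in LOG[8:]]+[list(r) for r in rows],open('log.json','w')); LOG.extend(rows)
E
python3 -c "
from cmd import *" 2>/dev/null; mv cmd.py cmdl.py; python3 -c "
from cmdl import *
for p,h in cur(): print(np.round(p,4),round(h,2))
go(lay(0,-90,87),np.degrees(-.04))"
```

```text
[ 0.2951 -0.4248  0.2143] -37.08
[ 0.4033 -0.2784  0.1643] -2.08
[ 0.4033 -0.2784  0.1403] 12.42
[ 0.4033 -0.2784  0.0623] 12.42
[ 0.4033 -0.2784  0.1223] 12.42
[ 0.5126 -0.1335  0.1223] -2.28
[ 0.5991 -0.0229  0.1223] -2.28
[ 0.598  -0.0258  0.0933] -2.28
cmd [ 0.598  -0.0258  0.0933] -2.28 shift [4.4 1.7 6.3] spin 0.0
```

>>> step_arm(series=[{"fingers": -0.3, "x": 0, "y": 1.5, "z": 2, "spin": 0}, {"fingers": -0.3, "x": 0, "y": 1.5, "z": 4, "spin": 0}, {"fingers": -0.3, "x": 0, "y": 1.5, "z": 6, "spin": 0}, {"fingers": -0.3, "x": 0, "y": 1.5, "z": 6, "spin": 0}])

```text
time: 5.3
eef_pos: [0.5999, -0.0263, 0.0898]
tool_rot: [2.264, 2.175, 0.0]
contact_force: [-7.1, 0.7, 11.9]
gripper_width: 0.0457
gripper_force: 36.0
```

```bash
python3 -c "
from cmdl import *
add((0,1.5,6,0)); go(lay(0,-90,87),np.degrees(-.04))
plan(lay(0,-90,87),np.degrees(-.04))
o=get_obs();print(o['ft_torque'])"
```

```text
cmd [ 0.5995 -0.0259  0.0873] -2.28 shift [4.4 0.2 0.3] spin 0.0
pos [ 0.5999 -0.0263  0.0898] head -2.29 -> shift [ 4.9 -0.2  2.8] spin 0.0 F [-7.1  0.7 11.9] w 0.0457 t 5.3
[-0.10791364  1.76034311 -0.16670026]
```

>>> step_arm(series=[{"fingers": -0.3, "x": 0, "y": -1, "z": -1, "spin": 0}, {"fingers": -0.3, "x": 0, "y": -2, "z": -1, "spin": 0}, {"fingers": -0.3, "x": 0, "y": -2, "z": 0, "spin": 0}, {"fingers": -0.3, "x": 0, "y": -2, "z": 0, "spin": 0}])

```text
time: 5.63
eef_pos: [0.599, -0.0262, 0.0898]
tool_rot: [2.262, 2.174, 0.003]
contact_force: [-0.3, 1.2, 11.0]
gripper_width: 0.0456
gripper_force: 35.9
```

```bash
python3 -c "
from cmdl import *
add((0,-2,0,0)); go(lay(0,-90,87),np.degrees(-.04))
o=get_obs();print(o['ft_torque'],o['eef_pos'],o['contact_force'])"
```

```text
cmd [ 0.5975 -0.0258  0.0873] -2.28 shift [4.4 2.2 0.3] spin 0.0
[-0.12205279  0.14240964  0.04699121] [ 0.59903975 -0.02621945  0.08976193] [-0.32651892  1.18165588 11.02807766]
```

>>> step_arm(series=[{"fingers": -0.3, "x": 0, "y": 0, "z": -1.5, "spin": 0}, {"fingers": -0.3, "x": 0, "y": -1, "z": -1.5, "spin": 0}, {"fingers": -0.3, "x": 0, "y": -2.5, "z": -1.5, "spin": 0}, {"fingers": -0.3, "x": 0, "y": -2.5, "z": -1.5, "spin": 0}])

```text
time: 5.97
eef_pos: [0.5972, -0.0261, 0.09]
tool_rot: [2.262, 2.174, 0.006]
contact_force: [9.3, 0.6, 1.7]
gripper_width: 0.0453
gripper_force: 34.6
```

```bash
python3 -c "
from cmdl import *
add((0,-2.5,-1.5,0)); go(lay(0,-90,87),np.degrees(-.04))
o=get_obs();print(o['ft_torque'],o['eef_pos'],o['contact_force'])"
```

```text
cmd [ 0.595  -0.0257  0.0888] -2.28 shift [4.4 4.7 1.8] spin 0.0
[-0.22424835 -2.37455232  0.14756973] [ 0.59723123 -0.02608232  0.08999908] [9.27922054 0.61596739 1.68719365]
```

>>> step_arm(series=[{"fingers": -0.3, "x": 0, "y": 2.3, "z": 0, "spin": 0}, {"fingers": -0.3, "x": 0, "y": 2.3, "z": 0, "spin": 0}, {"fingers": -0.3, "x": 0, "y": 2.3, "z": 1, "spin": 0}, {"fingers": -0.3, "x": 0, "y": 2.3, "z": 1, "spin": 0}])

```text
time: 6.3
eef_pos: [0.5978, -0.026, 0.0897]
tool_rot: [2.264, 2.175, 0.001]
contact_force: [-2.8, 0.1, 15.7]
gripper_width: 0.0452
gripper_force: 36.3
```

>>> step_arm(series=[{"fingers": 1, "x": 0, "y": 0, "z": 0, "spin": 0}, {"fingers": 1, "x": 0, "y": 0, "z": 0, "spin": 0}, {"fingers": 1, "x": 0, "y": 0, "z": 0, "spin": 0}, {"fingers": 1, "x": 0, "y": 0, "z": 0, "spin": 0}, {"fingers": 1, "x": 0, "y": 0, "z": 0, "spin": 0}])

```text
time: 6.72
eef_pos: [0.5969, -0.0257, 0.0873]
tool_rot: [-2.265, -2.176, 0.001]
contact_force: [0.1, 0.3, 0.7]
gripper_width: 0.0857
gripper_force: 0.0
```

>>> step_arm(series=[{"fingers": 1, "x": 0, "y": 0, "z": -15, "spin": 0}, {"fingers": 1, "x": 0, "y": 0, "z": -40, "spin": 0}, {"fingers": 1, "x": 0, "y": 0, "z": -70, "spin": 0}, {"fingers": 1, "x": 0, "y": 0, "z": -80, "spin": 0}])

```text
time: 7.05
eef_pos: [0.5985, -0.0261, 0.1719]
tool_rot: [2.262, 2.174, 0.003]
contact_force: [1.0, -0.0, 0.1]
gripper_width: 0.0851
gripper_force: 0.0
```

```bash
cat > f.py <<'E'
from cmdl import *
from fit import *
add((0,2.3,1,0),(0,0,-80,0)); go(lay(0,-90,87),np.degrees(-.04))
a=grab_frame('side'); p=np.load('pb.npy')
m=getmask('side','loco',proj('side',[lay(0,-90,60)])[0])
print(m[0])
L,s=fit(LOCO,{'side':m[1]},np.r_[lay(0,-90)[:2],p[2]],.025)
print('loco',L,s,'exp',lay(0,-94))
v=cv2.resize(a[120:300,230:430],None,fx=4,fy=4,interpolation=cv2.INTER_CUBIC)
cv2.imwrite('pics/s3.png',v[:600])
E
python3 f.py
```

```text
cmd [ 0.5973 -0.0258  0.1678] -2.28 shift [ 4.4  2.4 80.8] spin 0.0
0.57
loco [ 0.59821556 -0.01867441 -0.06948423] 0.914453125 exp [ 0.599741   -0.02545786  0.        ]
```

View pics/s3.png

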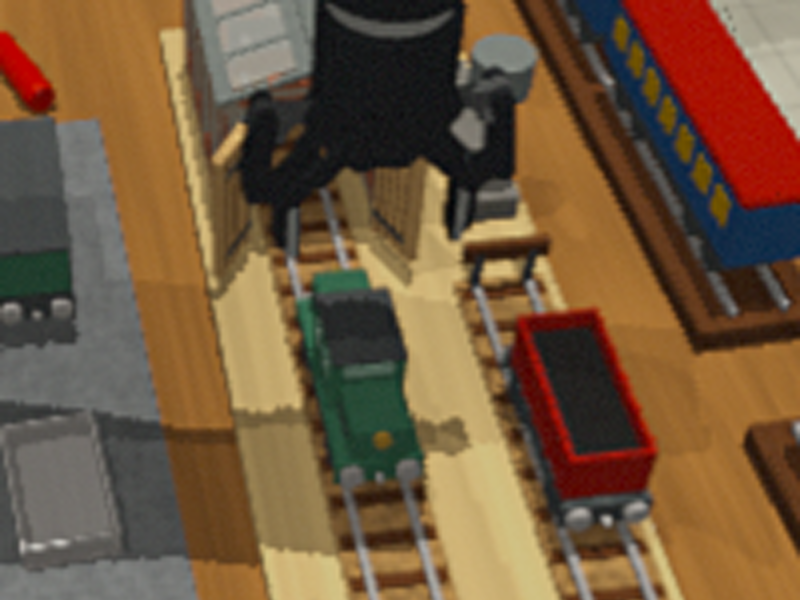

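The loco stands squarely on the rails at crop (360,380) and the hopper is untouched. The open gripper has elbows at crop (262,92) and (500,100), so I measure its profile before pushing under the lintel.

```bash
python3 -c "
from h import *
for n,c in dict(elbowtopL=(262,90),elbowoutL=(243,150),elbowbotL=(250,200),tipoutL=(275,235),tipbotL=(290,252),topR=(495,80),outR=(517,130),botR=(515,178),tipoutR=(475,215),tipbotR=(458,240),bodybot=(370,165)).items():
    o,d=ray('side',(c[0]/4+230,c[1]/4+120),False)
    X=o+d*(-.026-o[1])/d[1]; print(n,np.round((X-[.5973,-.026,.168])*1e3))
"
```

```text
elbowtopL [-62.  -0. 123.]
elbowoutL [-71.  -0.  86.]
elbowbotL [-67.  -0.  50.]
tipoutL [-52.  -0.  22.]
tipbotL [-44.  -0.   8.]
topR [ 62.  -0. 112.]
outR [79. -0. 77.]
botR [82. -0. 42.]
tipoutR [62. -0. 18.]
tipbotR [54. -0.  0.]
bodybot [-1. -0. 65.]
```

Elbows reach ±74 mm from about 46 to 115 mm above the TCP, so they lead the fingertips. With the TCP low, an elbow can push the bonnet end almost home, and a gentle shove does the last centimetre. I turn and go behind the loco.

```bash
python3 -c "
from cmdl import *
p=np.load('pb.npy'); p[0]-=.0022; np.save('pb.npy',p)
go(lay(0,-248,30),np.degrees(-.04)+90); print(lay(0,-248,30))"
```

```text
cmd [ 0.5973 -0.0258  0.1678] -2.28 shift [-153.6    0.2  137.8] spin -90.0
[ 0.59138265 -0.17933468  0.03      ]
```

>>> step_arm(series=[{"fingers": 1, "x": -31, "y": 0, "z": 0, "spin": -7}, {"fingers": 1, "x": -62, "y": 0, "z": 0, "spin": -14}, {"fingers": 1, "x": -93, "y": 0, "z": 0, "spin": -21}, {"fingers": 1, "x": -124, "y": 0, "z": 0, "spin": -28}, {"fingers": 1, "x": -154, "y": 0, "z": 0, "spin": -35}])

```text
time: 7.57
eef_pos: [0.5902, -0.1808, 0.1658]
tool_rot: [-1.496, -2.76, 0.0]
contact_force: [0.9, -0.4, 0.1]
gripper_width: 0.0854
gripper_force: 0.0
```

>>> step_arm(series=[{"fingers": 1, "x": 0, "y": 0, "z": 0, "spin": -7}, {"fingers": 1, "x": 0, "y": 0, "z": 0, "spin": -14}, {"fingers": 1, "x": 0, "y": 0, "z": 0, "spin": -21}, {"fingers": 1, "x": 0, "y": 0, "z": 0, "spin": -28}, {"fingers": 1, "x": 0, "y": 0, "z": 0, "spin": -35}])

```text
time: 7.98
eef_pos: [0.5904, -0.1795, 0.1657]
tool_rot: [-0.598, -3.082, -0.001]
contact_force: [0.0, -0.9, -0.2]
gripper_width: 0.0857
gripper_force: 0.0
```

>>> step_arm(series=[{"fingers": 1, "x": 0, "y": 0, "z": 0, "spin": -7}, {"fingers": 1, "x": 0, "y": 0, "z": 10, "spin": -14}, {"fingers": 1, "x": 0, "y": 0, "z": 20, "spin": -20}, {"fingers": 1, "x": 0, "y": 0, "z": 50, "spin": -20}, {"fingers": 1, "x": 0, "y": 0, "z": 80, "spin": -20}])

```text
time: 8.4
eef_pos: [0.5913, -0.1798, 0.0864]
tool_rot: [0.061, 3.14, -0.001]
contact_force: [0.4, 0.7, -0.4]
gripper_width: 0.0856
gripper_force: 0.0
```

```bash
python3 -c "
from cmdl import *
add((-154,0,0,-35),(0,0,0,-35),(0,0,80,-20)); go(lay(0,-248,30),np.degrees(-.04)+90);plan(lay(0,-248,30),np.degrees(-.04)+90)
a=grab_frame('side')
cv2.imwrite('pics/s4.png',cv2.resize(a[150:330,230:430],None,fx=3.3,fy=3.3,interpolation=cv2.INTER_CUBIC))"
```

```text
cmd [ 0.5912 -0.1797  0.0878] 87.72 shift [-0.2  0.4 57.8] spin 0.0
pos [ 0.5913 -0.1798  0.0864] head 87.76 -> shift [-0.1  0.5 56.4] spin 0.1 F [ 0.4  0.7 -0.4] w 0.0856 t 8.4
```

View pics/s4.png

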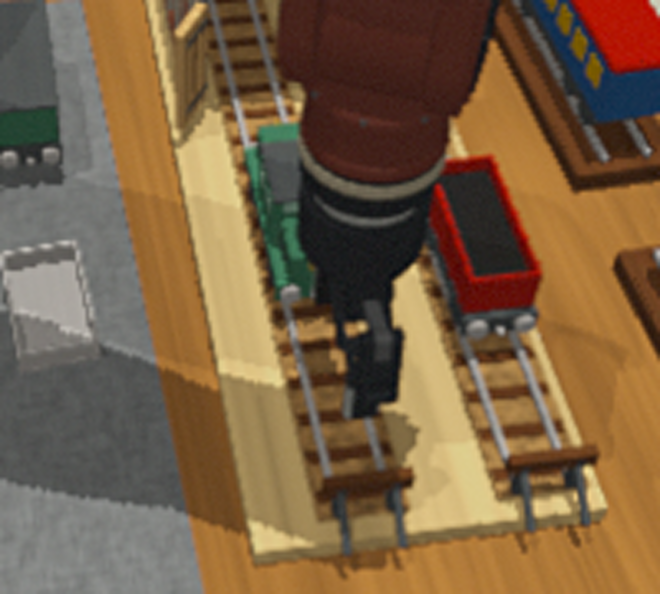

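>>> step_arm(series=[{"fingers": 1, "x": 0, "y": 0, "z": 25, "spin": 0}, {"fingers": 1, "x": 0, "y": 0, "z": 45, "spin": 0}, {"fingers": 1, "x": 0, "y": 0, "z": 56, "spin": 0}, {"fingers": 1, "x": 0, "y": 0, "z": 56, "spin": 0}])

```text
time: 8.78
eef_pos: [0.5888, -0.1785, 0.0284]
tool_rot: [-0.063, -3.136, -0.004]
contact_force: [0.3, 0.1, -0.8]
gripper_width: 0.0859
gripper_force: 0.0
```

>>> step_arm(series=[{"fingers": 1, "x": 0, "y": 20, "z": 0, "spin": 0}, {"fingers": 1, "x": 0, "y": 40, "z": 0, "spin": 0}, {"fingers": 1, "x": 0, "y": 60, "z": 0, "spin": 0}, {"fingers": 1, "x": 0, "y": 80, "z": 0, "spin": 0}, {"fingers": 1, "x": 0, "y": 80, "z": 0, "spin": 0}])

```text
time: 9.2
eef_pos: [0.5947, -0.0969, 0.0331]
tool_rot: [0.058, 3.14, 0.001]
contact_force: [-0.4, 0.3, -0.2]
gripper_width: 0.0853
gripper_force: 0.0
```

```bash
python3 -c "
from cmdl import *
add((0,0,56,0),(0,80,0,0)); go(lay(0,-168,32),np.degrees(-.04)+90)
p=np.load('pb.npy')
fs=[]
for i in range(4):
    a=grab_frame('side'); fs.append(get_obs()['contact_force'])
print(np.mean(fs,0),get_obs()['eef_pos'])
b=grab_frame('top')
cv2.imwrite('pics/s5.png',np.hstack([cv2.resize(a[120:320,230:400],None,fx=2.5,fy=2.5,interpolation=cv2.INTER_CUBIC)[:500],cv2.resize(b[110:270,180:330],None,fx=2.5,fy=2.5,interpolation=cv2.INTER_CUBIC)[:500] if 0 else cv2.resize(b[100:300,180:330],None,fx=2.5,fy=2.5,interpolation=cv2.INTER_CUBIC)]))
p=np.load('pb.npy')
for c in('side','top'):
    for n in('loco','loco_cab','loco_end'):
        for r in place_of(c,n)[:2]:
            X=atz(c,r['centre'],.025+{'loco':0,'loco_cab':.083,'loco_end':.03}[n]); d=X[:2]-p[:2]; print(c,n,round(r['conf'],2),'lay',np.round([d[0]*np.cos(p[2])+d[1]*np.sin(p[2]),-d[0]*np.sin(p[2])+d[1]*np.cos(p[2])],4))
"
```

```text
cmd [ 0.5944 -0.0997  0.0318] 87.72 shift [-0.2  0.4 -0.2] spin 0.0
[ 0.12005093 -0.29489328  0.3028804 ] [ 0.59474447 -0.10056895  0.03258986]
side loco 0.92 lay [-0.3333 -0.4465]
side loco 0.92 lay [ 0.0309 -0.4858]
side loco_cab 0.77 lay [ 0.0338 -0.4887]
side loco_cab 0.59 lay [-0.3301 -0.4432]
side loco_end 0.75 lay [ 0.0944 -0.5281]
side loco_end 0.66 lay [ 0.0042 -0.0807]
top loco 0.93 lay [-0.0068 -0.011 ]
top loco 0.83 lay [-0.3325 -0.4324]
top loco_cab 0.96 lay [ 0.0246 -0.47  ]
top loco_cab 0.92 lay [-0.3301 -0.4334]
top loco_end 0.6 lay [-0.3525 -0.4999]
top loco_end 0.57 lay [ 0.0947 -0.5118]
```

View pics/s5.png

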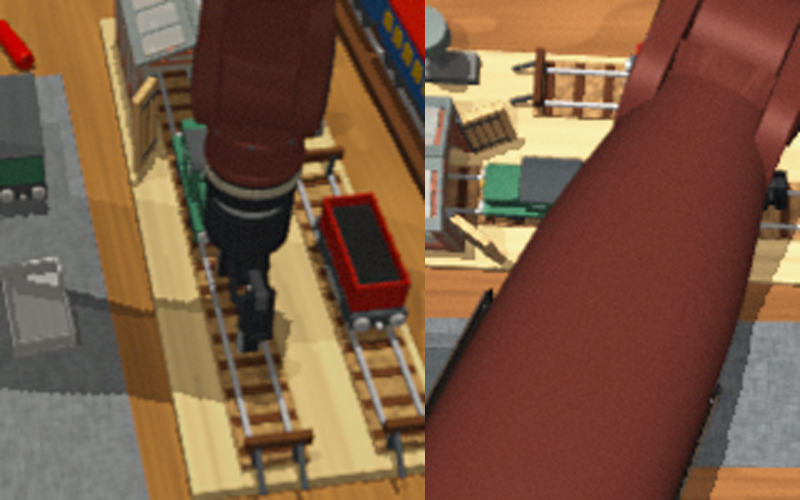

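The loco is pushed to about the door tips. Its cab front edge is at top crop (525,172) and its bonnet front at (487,180). The arm hides the rest. I measure those edges.

```bash
python3 -c "
from h import *
p=np.load('pb.npy')
def L(c,z):
    X=atz('top',((c[0]-425)/2.5+180-.3,c[1]/2.5+100-.3),z,False); d=X[:2]-p[:2]; return np.round([d[0]*np.cos(p[2])+d[1]*np.sin(p[2]),-d[0]*np.sin(p[2])+d[1]*np.cos(p[2])],4)
print('cab front',L((525,172),.108),'-> loco',L((525,172),.108)[1]-.027)
print('bonnet front',L((487,182),.089),'-> loco',L((487,182),.089)[1]-.068)
"
```

```text
cab front [0.0059 0.0107] -> loco -0.016300000000000002
bonnet front [-0.0011  0.0497] -> loco -0.018300000000000004
```

>>> step_arm(series=[{"fingers": 1, "x": 0, "y": 20, "z": 0, "spin": 0}, {"fingers": 1, "x": 0, "y": 40, "z": 0, "spin": 0}, {"fingers": 1, "x": 0, "y": 60, "z": 0, "spin": 0}, {"fingers": 1, "x": 0, "y": 78, "z": 0, "spin": 0}, {"fingers": 1, "x": 0, "y": 90, "z": 0, "spin": 0}])

```text
time: 10.17
eef_pos: [0.5979, -0.0087, 0.0319]
tool_rot: [0.062, 3.141, -0.0]
contact_force: [-0.0, -1.7, 0.7]
gripper_width: 0.0856
gripper_force: 0.0
```

>>> step_arm(series=[{"fingers": 1, "x": 0, "y": 0, "z": 0, "spin": 0}, {"fingers": 1, "x": 0, "y": 27, "z": 0, "spin": 0}, {"fingers": 1, "x": 0, "y": 54, "z": 0, "spin": 0}, {"fingers": 1, "x": 0, "y": 81, "z": 0, "spin": 0}, {"fingers": 1, "x": 0, "y": 81, "z": 0, "spin": 0}])

```text
time: 10.58
eef_pos: [0.6009, 0.074, 0.0317]
tool_rot: [-0.058, -3.141, -0.002]
contact_force: [-0.0, 0.3, -0.5]
gripper_width: 0.0855
gripper_force: 0.0
```

```bash
python3 -c "
from cmdl import *
add((0,90,0,0),(0,81,0,0)); go(lay(0,-60,32),np.degrees(-.04)+90)
fs=[]
for i in range(4):
    a=grab_frame('side'); fs.append(get_obs()['contact_force'])
print(np.mean(fs,0),get_obs()['eef_pos'])"
```

```text
cmd [0.6012 0.0711 0.0318] 87.72 shift [ -0.2 -62.6  -0.2] spin 0.0
[ 0.18001842 -0.46035803 -0.28156257] [0.60115487 0.06998648 0.03167277]
```

>>> step_arm(series=[{"fingers": 1, "x": 0, "y": -40, "z": 0, "spin": 0}, {"fingers": 1, "x": 0, "y": -80, "z": 0, "spin": 0}, {"fingers": 1, "x": 0, "y": -115, "z": -20, "spin": 0}, {"fingers": 1, "x": 0, "y": -130, "z": -55, "spin": 0}, {"fingers": 1, "x": 0, "y": -130, "z": -95, "spin": 0}])

```text
time: 11.2
eef_pos: [0.5939, -0.0634, 0.1257]
tool_rot: [-0.071, -3.137, -0.0]
contact_force: [0.7, 0.5, 1.1]
gripper_width: 0.0853
gripper_force: 0.0
```

>>> step_arm(series=[{"fingers": -1, "x": -40, "y": 0, "z": 0, "spin": 7}, {"fingers": -1, "x": -80, "y": 0, "z": 0, "spin": 14}, {"fingers": -1, "x": -115, "y": 0, "z": 0, "spin": 21}, {"fingers": -1, "x": -130, "y": 0, "z": 0, "spin": 28}, {"fingers": -1, "x": -130, "y": 0, "z": 0, "spin": 35}])

```text
time: 11.62
eef_pos: [0.7278, -0.0661, 0.1252]
tool_rot: [-1.015, -2.973, 0.0]
contact_force: [0.2, 0.2, 0.3]
gripper_width: 0.0255
gripper_force: 0.0
```

```bash
python3 -c "
from cmdl import *
add((0,-130,-95,0),(-130,0,0,35)); go(lay(-60,-60,127),np.degrees(-.04)+90); plan(lay(0,0,0),87)
a=grab_frame('side');b=grab_frame('top')
cv2.imwrite('pics/s6.png',np.hstack([cv2.resize(a[130:230,255:355],None,fx=4,fy=4,interpolation=cv2.INTER_CUBIC),cv2.resize(b[120:220,170:270],None,fx=4,fy=4,interpolation=cv2.INTER_CUBIC)]))
p=np.load('pb.npy')
for c in('side','top'):
    for n,z in(('loco_end',.055),('door_near_edge',.132),('door_far_edge',.132),('loco',.025)):
        for r in place_of(c,n)[:2]:
            X=atz(c,r['centre'],z); d=X[:2]-p[:2]; print(c,n,round(r['conf'],2),'lay',np.round([d[0]*np.cos(p[2])+d[1]*np.sin(p[2]),-d[0]*np.sin(p[2])+d[1]*np.cos(p[2])],4))
"
```

```text
cmd [ 0.7259 -0.0639  0.1268] 52.72 shift [194.1 -53.7  -0.2] spin -35.0
pos [ 0.7278 -0.0661  0.1252] head 52.28 -> shift [182.3  29.1 125.2] spin -34.7 F [0.2 0.2 0.3] w 0.0255 t 11.6167
side loco_end 0.73 lay [0.004  0.0857]
side loco_end 0.72 lay [ 0.0992 -0.5265]
side door_near_edge 0.75 lay [-0.0685  0.0395]
side door_near_edge 0.18 lay [-0.0269 -0.1864]
side door_far_edge 0.85 lay [0.0708 0.0277]
side loco 0.92 lay [ 0.0322 -0.4873]
side loco 0.76 lay [-0.0028  0.1573]
top loco_end 0.92 lay [-0.3552 -0.4958]
top loco_end 0.85 lay [ 0.0909 -0.5045]
top loco 0.98 lay [-0.3366 -0.4242]
top loco 0.8 lay [ 0.0283 -0.4815]
```

View pics/s6.png

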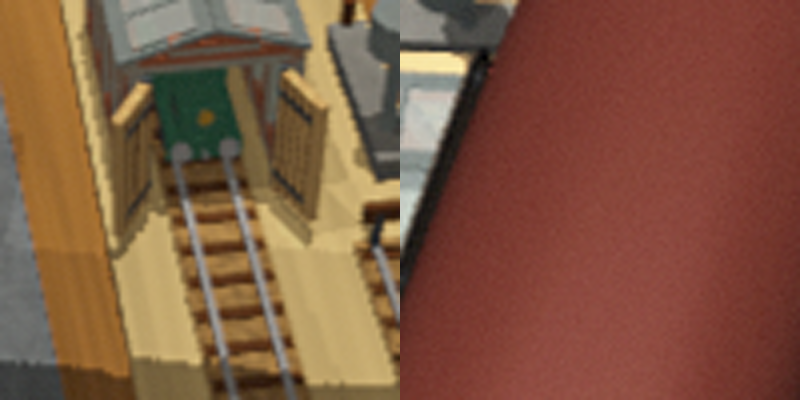

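The loco is home: its rear buffers at crop (181,152) and (229,147) are just inside the doorway, with the network's end at y ≈ 86 mm. Both doors stand at about 2.1 rad. I check the buffers numerically and plan the door sweeps.

```bash
cat > door.py <<'E'
from cmdl import *
p=np.load('pb.npy')
for c in((181,152),(229,147)):
    X=atz('side',(c[0]/4+255-.4,c[1]/4+130-.4),.055,False); d=X[:2]-p[:2]; print('buffer lay',np.round([d[0]*np.cos(p[2])+d[1]*np.sin(p[2]),-d[0]*np.sin(p[2])+d[1]*np.cos(p[2])],4))
go(lay(102,40,116),-2.28); print(lay(102,40,116))
for t in (2.2,2.0,1.8,1.57,1.3,1.0,.75,.5,.3,.15,0):
    r=28; c,s=np.cos(t),np.sin(t); q=np.array([46,0])+0; k=4+14.5*abs(s)+11*abs(c)
    x=-46+r*c-s*k; y=75-r*s-c*k; print(t,np.round([-x,y],1))
E
python3 door.py
```

```text
buffer lay [-0.0158  0.092 ]
buffer lay [0.0179 0.0925]
cmd [ 0.7259 -0.0639  0.1268] 52.72 shift [118.7 121.2  10.8] spin 55.0
[0.70481798 0.10435604 0.116     ]
2.2 [80.4 65.4]
2.0 [77.4 58.6]
1.8 [72.4 52.4]
1.57 [64.5 47. ]
1.3 [58.7 42.4]
1.0 [49.5 39.5]
0.75 [40.5 39.9]
0.5 [31.3 43.5]
0.3 [24.8 48.8]
0.15 [20.9 54. ]
0 [18. 60.]
```

>>> step_arm(series=[{"fingers": -1, "x": 24, "y": 25, "z": 2, "spin": 7}, {"fingers": -1, "x": 48, "y": 49, "z": 4, "spin": 14}, {"fingers": -1, "x": 72, "y": 73, "z": 6, "spin": 21}, {"fingers": -1, "x": 96, "y": 97, "z": 9, "spin": 28}, {"fingers": -1, "x": 118.7, "y": 121.2, "z": 10.8, "spin": 35}])

```text
time: 12.53
eef_pos: [0.7041, 0.106, 0.116]
tool_rot: [1.859, 2.532, 0.0]
contact_force: [0.5, -0.1, -1.0]
gripper_width: 0.0002
gripper_force: 0.0
```

>>> step_arm(series=[{"fingers": -1, "x": 0, "y": 0, "z": 0, "spin": 7}, {"fingers": -1, "x": 0, "y": 0, "z": 0, "spin": 14}, {"fingers": -1, "x": 0, "y": 0, "z": 0, "spin": 20}, {"fingers": -1, "x": 0, "y": 0, "z": 0, "spin": 20}])

```text
time: 12.87
eef_pos: [0.7046, 0.1048, 0.1162]
tool_rot: [2.269, 2.173, 0.0]
contact_force: [-0.6, -0.7, 0.1]
gripper_width: -0.0002
gripper_force: 0.0
```

```bash
python3 -c "
from cmdl import *
add((118.7,121.2,10.8,35),(0,0,0,20)); go(lay(72,50,116),-2.28);plan(lay(72,50,116),-2.28)
a=grab_frame('side')
cv2.imwrite('pics/s7.png',cv2.resize(a[110:230,255:405],None,fx=4,fy=4,interpolation=cv2.INTER_CUBIC))"
```

```text
cmd [0.7048 0.1044 0.116 ] -2.28 shift [ 10. -30.  -0.] spin 0.0
pos [0.7046 0.1048 0.1162] head -2.47 -> shift [  9.5 -29.8   0.2] spin -0.2 F [-0.6 -0.7  0.1] w -0.0002 t 12.8667
```

View pics/s7.png

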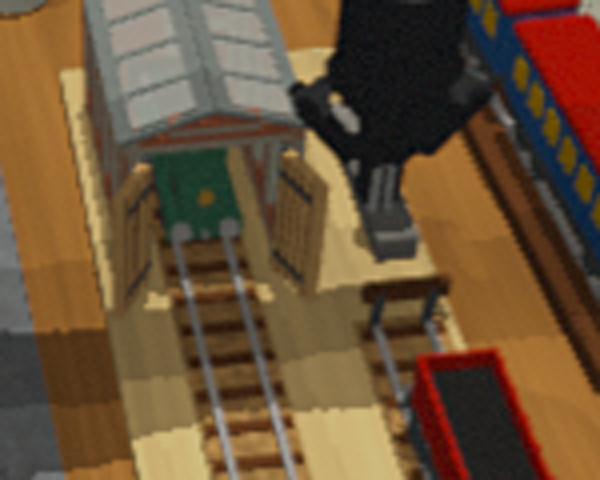

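The closed fingers at (393,235) stand just outside the far leaf at (300,225). I sweep it shut.

>>> step_arm(series=[{"fingers": -1, "x": 10, "y": -20, "z": 0, "spin": 0}, {"fingers": -1, "x": 12, "y": -30, "z": 0, "spin": 0}, {"fingers": -1, "x": 7, "y": -38, "z": 0, "spin": 0}, {"fingers": -1, "x": 2, "y": -44, "z": 0, "spin": 0}, {"fingers": -1, "x": -0.5, "y": -53, "z": 0, "spin": 0}])

```text
time: 13.33
eef_pos: [0.652, 0.1054, 0.1163]
tool_rot: [2.26, 2.181, 0.001]
contact_force: [0.9, -0.2, 0.0]
gripper_width: -0.0002
gripper_force: 0.4
```

>>> step_arm(series=[{"fingers": -1, "x": 0.5, "y": -9, "z": 0, "spin": 0}, {"fingers": -1, "x": 4, "y": -18, "z": 0, "spin": 0}, {"fingers": -1, "x": 9.5, "y": -24, "z": 0, "spin": 0}, {"fingers": -1, "x": 14, "y": -27, "z": 0, "spin": 0}, {"fingers": -1, "x": 14, "y": -27, "z": 0, "spin": 0}])

```text
time: 13.75
eef_pos: [0.625, 0.122, 0.1162]
tool_rot: [-2.262, -2.18, -0.0]
contact_force: [-0.3, 0.8, 1.4]
gripper_width: 0.0002
gripper_force: 0.0
```

>>> step_arm(series=[{"fingers": -1, "x": -40, "y": 0, "z": 0, "spin": 0}, {"fingers": -1, "x": -46, "y": -38, "z": 0, "spin": 0}, {"fingers": -1, "x": -46, "y": -78, "z": 0, "spin": 0}, {"fingers": -1, "x": -46, "y": -118, "z": 0, "spin": 0}, {"fingers": -1, "x": -30, "y": -124, "z": 0, "spin": 0}])

```text
time: 14.17
eef_pos: [0.4935, 0.0953, 0.1137]
tool_rot: [-2.262, -2.174, 0.008]
contact_force: [-0.4, 0.4, -0.2]
gripper_width: 0.0005
gripper_force: 0.0
```

>>> step_arm(series=[{"fingers": -1, "x": 16.5, "y": 0, "z": 0, "spin": 0}, {"fingers": -1, "x": 26.5, "y": 20, "z": 0, "spin": 0}, {"fingers": -1, "x": 28.5, "y": 30, "z": 0, "spin": 0}, {"fingers": -1, "x": 23.5, "y": 38, "z": 0, "spin": 0}, {"fingers": -1, "x": 18.5, "y": 44, "z": 0, "spin": 0}])

```text
time: 14.58
eef_pos: [0.5455, 0.1126, 0.1158]
tool_rot: [-2.263, -2.179, 0.001]
contact_force: [-2.2, 0.5, -0.4]
gripper_width: -0.0003
gripper_force: 0.5
```

>>> step_arm(series=[{"fingers": -1, "x": -2.5, "y": 9, "z": 0, "spin": 0}, {"fingers": -1, "x": -2, "y": 18, "z": 0, "spin": 0}, {"fingers": -1, "x": 1.5, "y": 27, "z": 0, "spin": 0}, {"fingers": -1, "x": 7, "y": 33, "z": 0, "spin": 0}, {"fingers": -1, "x": 11.5, "y": 36.5, "z": 0, "spin": 0}])

```text
time: 15.0
eef_pos: [0.5826, 0.1223, 0.1158]
tool_rot: [2.266, 2.176, -0.001]
contact_force: [-0.4, -1.1, 0.6]
gripper_width: -0.0004
gripper_force: 0.4
```

>>> step_arm(series=[{"fingers": -1, "x": -25, "y": 0, "z": 0, "spin": 0}, {"fingers": -1, "x": -25, "y": 21.5, "z": 0, "spin": 0}, {"fingers": -1, "x": -25, "y": 21.5, "z": 0, "spin": 0}])

```text
time: 15.25
eef_pos: [0.6041, 0.0959, 0.1152]
tool_rot: [2.266, 2.175, 0.0]
contact_force: [1.7, 0.5, 0.4]
gripper_width: 0.0002
gripper_force: 0.0
```

```bash
python3 -c "
from cmdl import *
add((-.5+12,-53,0,0)) if 0 else add((-.5,-53,0,0),(14,-27,0,0),(-30,-124,0,0),(18.5,44,0,0),(11.5,36.5,0,0),(-25,21.5,0,0)); go(lay(0,60,116),-2.28);plan(lay(0,60,116),-2.28)
a=grab_frame('side')
cv2.imwrite('pics/s8.png',cv2.resize(a[110:230,255:405],None,fx=4,fy=4,interpolation=cv2.INTER_CUBIC))"
```

```text
cmd [0.6025 0.097  0.116 ] -2.28 shift [31.5 -0.  -0. ] spin 0.0
pos [0.6041 0.0959 0.1152] head -2.36 -> shift [32.5 -1.7 -0.8] spin -0.1 F [1.7 0.5 0.4] w 0.0002 t 15.25
```

View pics/s8.png

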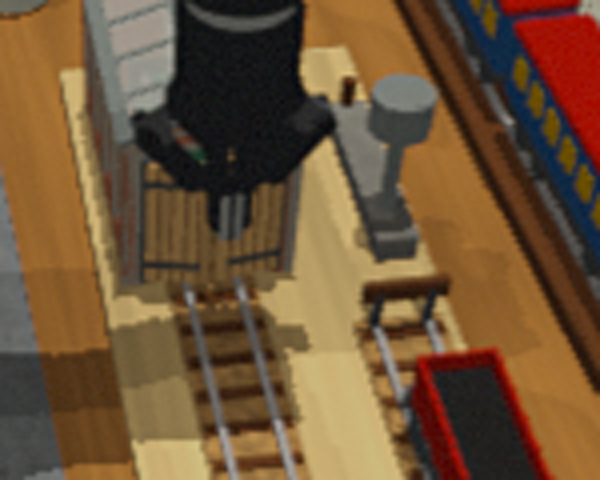

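Both leaves are nearly shut, from crop (145,230) to (285,230). I press their meeting edges home in small steps.

>>> step_arm(series=[{"fingers": -1, "x": 15, "y": 0, "z": 0, "spin": 0}, {"fingers": -1, "x": 24, "y": 0, "z": 0, "spin": 0}, {"fingers": -1, "x": 29, "y": 0, "z": 0, "spin": 0}, {"fingers": -1, "x": 31, "y": 0, "z": 0, "spin": 0}, {"fingers": -1, "x": 31, "y": 0, "z": 0, "spin": 0}])

```text
time: 15.72
eef_pos: [0.6034, 0.1283, 0.1162]
tool_rot: [2.264, 2.178, -0.0]
contact_force: [0.5, -0.6, 0.8]
gripper_width: 0.0
gripper_force: 0.0
```

>>> step_arm(series=[{"fingers": -1, "x": 1, "y": 0, "z": 0, "spin": 0}, {"fingers": -1, "x": 1, "y": 0, "z": 0, "spin": 0}])

```text
time: 15.88
eef_pos: [0.6035, 0.1285, 0.1161]
tool_rot: [2.265, 2.176, -0.001]
contact_force: [-1.9, -3.1, 2.3]
gripper_width: 0.0
gripper_force: 1.7
```

>>> step_arm(series=[{"fingers": -1, "x": 1, "y": 0, "z": 0, "spin": 0}, {"fingers": -1, "x": 1, "y": 0, "z": 0, "spin": 0}])

```text
time: 16.05
eef_pos: [0.6035, 0.1286, 0.1161]
tool_rot: [2.265, 2.175, -0.003]
contact_force: [-3.7, -7.9, 2.6]
gripper_width: 0.0002
gripper_force: 4.1
```

>>> step_arm(series=[{"fingers": -1, "x": 1, "y": 0, "z": 0, "spin": 0}, {"fingers": -1, "x": 1, "y": 0, "z": 0, "spin": 0}, {"fingers": -1, "x": 1, "y": 0, "z": 0, "spin": 0}])

```text
time: 16.3
eef_pos: [0.6035, 0.1287, 0.1162]
tool_rot: [2.265, 2.173, -0.005]
contact_force: [-3.1, -12.2, 3.3]
gripper_width: 0.0002
gripper_force: 6.2
```

>>> step_arm(series=[{"fingers": -1, "x": -20, "y": 0, "z": 0, "spin": 0}, {"fingers": -1, "x": -60, "y": 0, "z": -10, "spin": 0}, {"fingers": -1, "x": -80, "y": -35, "z": -15, "spin": 0}, {"fingers": -1, "x": -80, "y": -75, "z": -15, "spin": 0}, {"fingers": -1, "x": -80, "y": -110, "z": -15, "spin": 0}])

```text
time: 16.72
eef_pos: [0.4892, 0.0544, 0.1306]
tool_rot: [-2.267, -2.174, -0.0]
contact_force: [-0.7, 0.3, 1.7]
gripper_width: -0.0001
gripper_force: 0.0
```

```bash
python3 -c "
from cmdl import *
a=grab_frame('side');b=grab_frame('top')
cv2.imwrite('pics/s9.png',np.hstack([cv2.resize(a[140:215,270:345],None,fx=5,fy=5,interpolation=cv2.INTER_CUBIC),cv2.resize(b[130:230,170:250],(300,375),interpolation=cv2.INTER_CUBIC)]))
p=np.load('pb.npy')
for c in('side','top'):
    for n,z in(('door_near_edge',.132),('door_far_edge',.132)):
        for r in place_of(c,n)[:1]:
            X=atz(c,r['centre'],z); d=X[:2]-p[:2]; print(c,n,round(r['conf'],2),'lay',np.round([d[0]*np.cos(p[2])+d[1]*np.sin(p[2]),-d[0]*np.sin(p[2])+d[1]*np.cos(p[2])],4))
"
```

```text
side door_near_edge 0.82 lay [0.0061 0.0862]
side door_far_edge 0.63 lay [0.0027 0.0846]
```

View pics/s9.png

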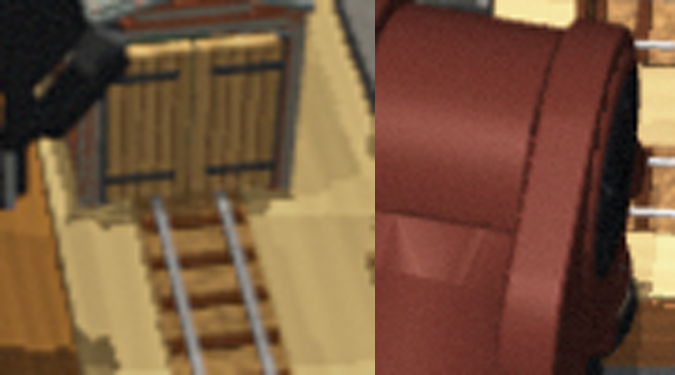

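The doors are closed and flush: the seam runs from (190,42) to (190,195) and the leaves form one straight plane. I check the camera bias there to re-judge the loco's depth.

```bash
python3 -c "
from h import *
from plan import lay
P=[(0,71,132),(0,71,30),(-46,71,30),(46,71,30),(-46,71,132),(46,71,132)]
q=proj('side',[lay(*p) for p in P]); print('expect crop9',np.round((q+.5-[270,140])*5))
for y in (80,86,92):
    q=proj('side',[lay(-17,y,55),lay(17,y,55)]); print(y,'buffers crop6',np.round((q+.5-[255,130])*4,1))
im=cv2.imread('pics/s6.png')
from h import *
q=proj('side',[lay(-16,60,28),lay(16,60,28),lay(0,80,134),lay(-60,80,144),lay(60,80,144),lay(-60,80,18),lay(0,80,164)]);print('crop6 rail60, lintel, eaves, wallfoot, ridge',np.round((q+.5-[255,130])*4))
"
```

```text
expect crop9 [[192.  52.]
 [185. 197.]
 [103. 205.]
 [266. 189.]
 [104.  60.]
 [279.  44.]]
80 buffers crop6 [[182.6 164.1]
 [231.4 159.4]]
86 buffers crop6 [[181.2 158.3]
 [229.8 153.6]]
92 buffers crop6 [[179.8 152.6]
 [228.3 148. ]]
crop6 rail60, lintel, eaves, wallfoot, ridge [[188. 213.]
 [233. 208.]
 [211.  70.]
 [120.  66.]
 [303.  50.]
 [121. 210.]
 [213.  33.]]
```

```bash
python3 -c "
from bench import *
print(hand_in())"
```

```text
the job is handed in; nothing more can be done
None
```

I railed the loco, pushed it into the shed up to the sprung buffer (a camera estimate, good to a few millimetres), closed both doors flush and handed the job in; the judge gave no verdict, and nothing in the pictures or forces showed the van or hopper being touched.

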